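# Sort returned ambulance supplies into the refill trays

### The arm

A 6-joint arm with a two-finger parallel gripper is mounted at the origin on the work surface. World frame = base frame: x ahead of the robot, y to its left, z up, the work surface at z = 0. Lengths are in m, angles in rad, forces in N, time in s.
With the tool pointing down it reaches from about 0.35 to 0.95 m from the base axis. Payload 17.4 kg.
Tool frame: the origin (TCP) lies at the very end of the fingers, on their centre line; the grasp point (between the pads) lies behind it (env.grip_depth is the z of the grasp point in the tool frame, in m); z points along the fingers, y is the direction in which the jaws open and shut (so a half turn about z gives the same grasp; the last joint's range is limited). The gripper opens to 93 mm and grips with 3 to 60 N. Pads are 15 mm wide; open, the fingers measure 128 mm over their backs; the gripper's body (75 mm by 188 mm) begins 65 mm behind the grasp point.
Start: joints at [1.131, 0.116, 1.442, -0, 1.584, -0.038], TCP at [0.264, 0.621, 0.219] pointing down, gripper open.
Joint ranges: [-2.83, 2.83], [-0.83, 2.19], [0.07, 2.5], [-1.14, 4.28], [0.01, 3], [-2.97, 2.97]. Speed limits (rad/s): [1.89, 1.89, 2.22, 3.14, 3.14, 3.14].

### API

Orientations are given as a unit quaternion [w, x, y, z].
In Python, from plant import sensors, vision, env gives the robot as it stands.
- The arm moves only by the shell command python3 -m pendant 'ROWS' [FORCE]. ROWS is JSON, a list of rows, each an object of numbers: "hand": the opening, from -1 (shut) to 1 (fully open), so that 0 is half open; "tx", "ty", "tz": the shift along the tool's x, y, z in mm; "spin": the turn about the tool's z in degrees. In form: [{"hand": .., "tx": .., "ty": .., "tz": .., "spin": ..}, ...]. A call has 1 to 10 rows; each row is the pose to reach, as a shift and turn from the pose commanded when the call began, along the tool's axes at that moment; what a row does not reach only later rows make up. A row lasts 1/8 s, in which the tool goes at most 62.5 mm and 10.7 degrees, less where a joint would pass 70% of its speed; a pose out of reach is approached as far as the arm can. A call with a gripper value outside its range is refused whole. The fingers move at their own pace and stop on an object; FORCE is the grip in N (left out, the last holds). Time passes only in rows, so rows that repeat a pose let the fingers close. It gives the time, the measured TCP pose, the force and the opening at its end, in the units of the state.
- sensors.get_state(): the state, without advancing time (a new reading comes with each control period).
- vision.read_camera(name): name is "scene" or "top" or "wrist"; returns a dict with "frame" (384x512x3 uint8, blue, green, red), "camera_matrix" (3x3 intrinsics, pixels), "cam_to_world" (4x4, takes a point from camera to world coordinates); the wrist camera has in their place "mount" (4x4, takes a point from camera to tool coordinates, whose origin is the TCP and whose axes are the flange's). Camera axes: x right, y down, z forward; pixel columns grow to the right and rows downward; lengths in m; the calibration is good to about 2 mm. A picture is of the moment at which its call begins: read the wrist's pose just before it. There is no depth.
- env.finish_job(): hands the job in, once; it reports no verdict.
The state is a dict: "clock": time; "q": joint angles; "joint_velocities": joint speeds; "joint_efforts": joint torques, N m; "eef_pos": TCP position; "tool_rot": TCP orientation; "wrist_force": force on the tool from outside, world axes, zero at the start; "wrist_torque": the same for the moment, N m; "finger_gap": opening from 0.0 (shut) to 1.0 (fully open).
Only numpy, scipy, OpenCV 4.12 (cv2) and the standard library are available. Lean on these libraries where they do the work, as an engineer would, in place of code of your own. Each camera call takes 0.05 s, during which the arm holds its last target.

### The job

Four supplies came back from an ambulance kit and stand loose on the bench: a large vial, a small vial, a roll of tape and a pulse oximeter. Put each one into the empty half of the tray that already holds one like it, resting flat on the tray's floor: vials standing upright, tape lying flat, oximeter display up. Do not tip the vials over, and leave the steel pot and the amber jar where they stand.

Things in the scene. Friction and masses are not known exactly. Their poses are not given: they have to be found in the camera images.
- large_vial_center (a point): The loose large medicine vial: pale body, blank white band, narrow neck, silver cap; stands upright. Body 38 mm in diameter up to 46 mm high, shoulder to 52 mm, neck 24 mm in diameter (crimp cap 27 mm), 64 mm high overall, about 90 g. Point: on the axis, half-way up (32 mm above its underside); z is its upright axis.
- small_vial_center (a point): The loose small medicine vial, the same shape as the large one but clearly smaller; it stands upright. Body 24 mm in diameter up to 30 mm high, shoulder to 34 mm, neck 15 mm in diameter (crimp cap 17 mm), 42 mm high overall, about 30 g. Point: on the axis, half-way up (21 mm above its underside); z is its upright axis.
- tape_center (a point): The loose roll of white medical tape with a brown core, lying flat like a ring: 60 mm outside diameter, 40 mm hole, 26 mm high, about 60 g. Point: centre of the hole, half-way up (13 mm above its underside); z is the roll's axis. Can be gripped over its full outside diameter.
- oximeter_center (a point): The loose fingertip pulse oximeter: a small grey plastic clamshell, 60 mm long (its x), 34 mm wide (its y), 32 mm high (its z), with a dark little display on top; about 60 g. Point: its centre, 16 mm above its underside. Grip it across the 34 mm width. It lies display up.
- tray_large_vial_bay (a point): Fixed low cream tray, one of four alike, 140 (x) x 180 (y) mm outside, walls 4 mm thick, 25 mm high. Its +y half holds a large vial (64 mm high), fixed; its -y half is empty, 132 (x) x 84 (y) mm inside; between them a divider 16 mm high. Point: centre of the empty half, on the tray's floor (4 mm above the bench); the sample is 87 mm away along +y. Axes: the tray's.
- tray_small_vial_bay (a point): Fixed low cream tray, one of four alike, 140 (x) x 180 (y) mm outside, walls 4 mm thick, 25 mm high. Its +y half holds a small vial (42 mm high), fixed; its -y half is empty, 132 (x) x 84 (y) mm inside; between them a divider 16 mm high. Point: centre of the empty half, on the tray's floor (4 mm above the bench); the sample is 87 mm away along +y. Axes: the tray's.
- tray_tape_bay (a point): Fixed low cream tray, one of four alike, 140 (x) x 180 (y) mm outside, walls 4 mm thick, 25 mm high. Its +y half holds a roll of tape, flat, fixed; its -y half is empty, 132 (x) x 84 (y) mm inside; between them a divider 16 mm high. Point: centre of the empty half, on the tray's floor (4 mm above the bench); the sample is 87 mm away along +y. Axes: the tray's.
- tray_oximeter_bay (a point): Fixed low cream tray, one of four alike, 140 (x) x 180 (y) mm outside, walls 4 mm thick, 25 mm high. Its +y half holds a pulse oximeter, 60 mm length along y, fixed; its -y half is empty, 132 (x) x 84 (y) mm inside; between them a divider 16 mm high. Point: centre of the empty half, on the tray's floor (4 mm above the bench); the sample is 87 mm away along +y. Axes: the tray's.
- pot_center (a point): A small open steel pill pot, 44 mm across and 30 mm high, loose; it is not to be moved. Point: on its axis, half-way up.
- jar_center (a point): A squat amber ointment jar with a white lid, 44 mm across and 36 mm high, loose; it is not to be moved. Point: on its axis, half-way up.
Things that resemble listed ones, but are neither listed nor needed, are in the scene too. What is shaped like the part that bears small_vial_center but pink is not meant.

How it is judged:
At the end, for the whole second after the job is handed in: Each of the four supplies lies or stands in the empty half of the tray holding its like: centre within 56 mm (tray x) and 32 mm (tray y) of the centre of the empty half, resting on its floor (height within 6 mm), its z axis within 0.15 rad of vertical, released and at rest (x of large_vial_center in the frame of tray_large_vial_bay between -0.056 and 0.056 m and y of large_vial_center in the frame of tray_large_vial_bay between -0.032 and 0.032 m and z of large_vial_center in the frame of tray_large_vial_bay between 0.026 and 0.038 m and angle between each of large_vial_center, small_vial_center, tape_center, oximeter_center's own z axis and vertical below 0.15 rad and linear speed of each of large_vial, small_vial, tape, oximeter below 0.02 m/s and contact force between each of large_vial, small_vial, tape, oximeter and the fingers below 0.05 N and x of small_vial_center in the frame of tray_small_vial_bay between -0.056 and 0.056 m and y of small_vial_center in the frame of tray_small_vial_bay between -0.032 and 0.032 m and z of small_vial_center in the frame of tray_small_vial_bay between 0.015 and 0.027 m and x of tape_center in the frame of tray_tape_bay between -0.056 and 0.056 m and y of tape_center in the frame of tray_tape_bay between -0.032 and 0.032 m and z of tape_center in the frame of tray_tape_bay between 0.007 and 0.019 m and x of oximeter_center in the frame of tray_oximeter_bay between -0.056 and 0.056 m and y of oximeter_center in the frame of tray_oximeter_bay between -0.032 and 0.032 m and z of oximeter_center in the frame of tray_oximeter_bay between 0.01 and 0.022 m); the robot touches nothing.
It fails at once if the large vial is tipped over (more than about 45 degrees) (angle between large_vial_center's own z axis and vertical above 0.8 rad).
It fails at once if the small vial is tipped over (more than about 45 degrees) (angle between small_vial_center's own z axis and vertical above 0.8 rad).
It fails at once if the steel pill pot is shifted by more than 25 mm (distance of pot_center from where it was at the start of the episode above 0.025 m).
It fails at once if the amber jar is shifted by more than 25 mm (distance of jar_center from where it was at the start of the episode above 0.025 m).
It also fails if it takes over 96 s, if anything falls off the work surface, if the arm or the gripper's body presses on something with over 40 N, if the wrist force passes 120 N, or if a joint passes its speed limit or range.

## Working session

There is one attempt and no reset: what is moved stays moved. The work goes in short steps, Python scripts to look and compute and a shell command to move; the robot and the scene stay as the last step left them, time stands still between calls to the robot, and variables do not carry over. Pictures are saved under pics/ and viewed, and the job is handed in when it is done.

```bash
ls; mkdir -p pics; python3 - <<'E'
from plant import sensors, vision, env
import cv2,numpy as np
s=sensors.get_state();print({k:np.round(v,3).tolist() for k,v in s.items()},env.grip_depth)
for n in ["scene","top","wrist"]:
    r=vision.read_camera(n);cv2.imwrite(f"pics/{n}0.png",r["frame"])
    print(n,np.round(r["camera_matrix"],1).tolist(),np.round(r.get("cam_to_world",r.get("mount")),3).tolist())
E
```

```text
pics
{'clock': 0.0, 'q': [1.131, 0.116, 1.442, -0.0, 1.584, -0.038], 'joint_velocities': [-0.001, 0.001, -0.001, -0.001, -0.001, 0.002], 'joint_efforts': [0.001, -72.127, -62.262, 0.078, 0.024, -0.0], 'eef_pos': [0.264, 0.621, 0.218], 'tool_rot': [-0.0, 0.2, 0.98, -0.001], 'wrist_force': [0.54, 0.166, -0.045], 'wrist_torque': [-0.018, -0.019, -0.026], 'finger_gap': 1.002} -0.0188
scene [[378.5, 0.0, 258.2], [0.0, 378.5, 191.8], [0.0, 0.0, 1.0]] [[-0.388, 0.519, -0.762, 1.283], [0.922, 0.206, -0.329, 0.278], [-0.014, -0.83, -0.558, 0.608], [0.0, 0.0, 0.0, 1.0]]
top [[354.1, 0.0, 258.2], [0.0, 354.1, 193.2], [0.0, 0.0, 1.0]] [[0.069, -0.974, 0.217, 0.292], [-0.998, -0.066, 0.019, -0.056], [-0.004, -0.218, -0.976, 1.15], [0.0, 0.0, 0.0, 1.0]]
wrist [[318.7, 0.0, 254.8], [0.0, 318.7, 192.0], [0.0, 0.0, 1.0]] [[0.001, -0.953, -0.303, 0.086], [1.0, 0.001, 0.001, 0.0], [-0.0, -0.303, 0.953, -0.166], [0.0, 0.0, 0.0, 1.0]]
```

View pics/scene0.png

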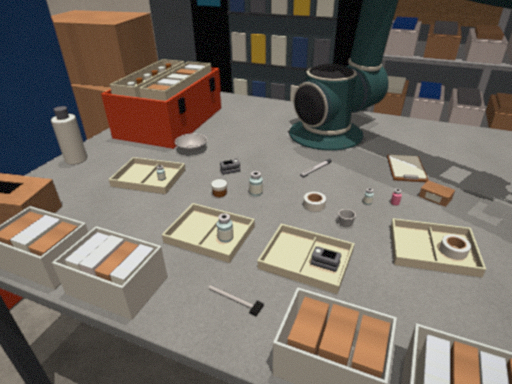

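View pics/top0.png

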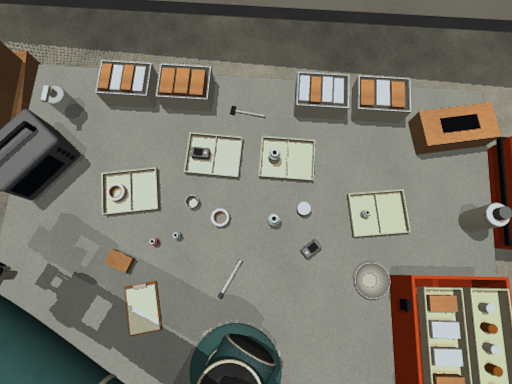

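View pics/wrist0.png

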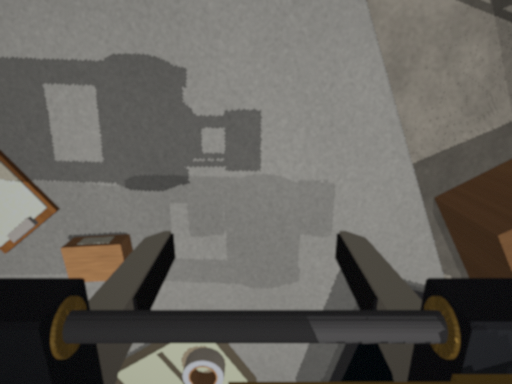

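The scene view shows the trays, the loose supplies and both decoys (pink vial, jar). In the top view:

| Item | Pixel |
|---|---|
| Tape tray | (130,192) |
| Oximeter tray | (214,155) |
| Large-vial tray | (287,159) |
| Small-vial tray | (378,214) |
| Loose tape | (220,217) |
| Loose large vial | (274,220) |
| Loose oximeter | (311,249) |
| Loose small vial | (177,236) |
| Pink vial (decoy) | (153,241) |
| Pot | (193,202) |
| Jar | (304,209) |

The wrist view shows mainly bench, with the tape tray at the bottom edge.

```bash
cat > h.py <<'E'
from plant import sensors, vision, env
import cv2,numpy as np
from scipy.spatial.transform import Rotation as R
def ray(r,uv,T):
    d=np.linalg.inv(r["camera_matrix"])@np.array([uv[0],uv[1],1.]); return T[:3,3],T[:3,:3]@d
def onplane(r,uv,z,T=None):
    o,d=ray(r,uv,r["cam_to_world"] if T is None else T); return o+d*(z-o[2])/d[2]
def toolT(s=None):
    s=s or sensors.get_state();T=np.eye(4);q=s["tool_rot"]
    T[:3,:3]=R.from_quat([q[1],q[2],q[3],q[0]]).as_matrix();T[:3,3]=s["eef_pos"];return T
def go(x,y,yaw=None,z=None):
    """tool-frame shift to reach world x,y,z; yaw = desired world angle of jaw (tool y) axis, deg"""
    T=toolT();p=T[:3,3];d=np.array([x,y,p[2] if z is None else z])-p
    ja=np.degrees(np.arctan2(T[1,1],T[0,1]))
    print("tcp",np.round(p,4),"jaw yaw",round(ja,1),"tx,ty,tz",np.round(T[:3,:3].T@d*1000,1))
    if yaw is not None: print("spin", -((yaw-ja+90)%180-90), "q6",sensors.get_state()["q"][5])
E
python3 - <<'E'
from h import *
r=vision.read_camera("top");f=r["frame"]
hsv=cv2.cvtColor(f,cv2.COLOR_BGR2HSV)
m=((hsv[...,0]>18)&(hsv[...,0]<38)&(hsv[...,1]>25)&(hsv[...,2]>140)).astype(np.uint8)
m=cv2.morphologyEx(m,cv2.MORPH_CLOSE,np.ones((9,9)))
for c in cv2.findContours(m,cv2.RETR_EXTERNAL,cv2.CHAIN_APPROX_NONE)[0]:
    if cv2.contourArea(c)<1000: continue
    b=cv2.boxPoints(cv2.minAreaRect(c)); W=np.array([onplane(r,p,.022)[:2] for p in b])
    e=[np.round(W[(i+1)%4]-W[i],3).tolist() for i in range(2)]
    print("tray px",np.round(b.mean(0),1),"world",np.round(W.mean(0),3),e,cv2.contourArea(c))
g=cv2.resize(f[120:275,90:430],None,fx=2.35,fy=2.35,interpolation=cv2.INTER_CUBIC)
cv2.imwrite("pics/topz.png",g)
s=vision.read_camera("scene")["frame"]
cv2.imwrite("pics/scz.png",cv2.resize(s[140:290,100:490],None,fx=2,fy=2,interpolation=cv2.INTER_CUBIC))
E
```

```text
tray px [467.5 322. ] world [ 0.195 -0.69 ] [[0.019, -0.27], [-0.351, 0.03]] 6233.5
tray px [461.  107.5] world [ 0.893 -0.709] [[0.182, -0.019], [-0.013, -0.361]] 1240.0
tray px [232.9  68.1] world [0.99  0.088] [[0.057, 0.004], [-0.007, -0.579]] 1145.0
```

View pics/topz.png

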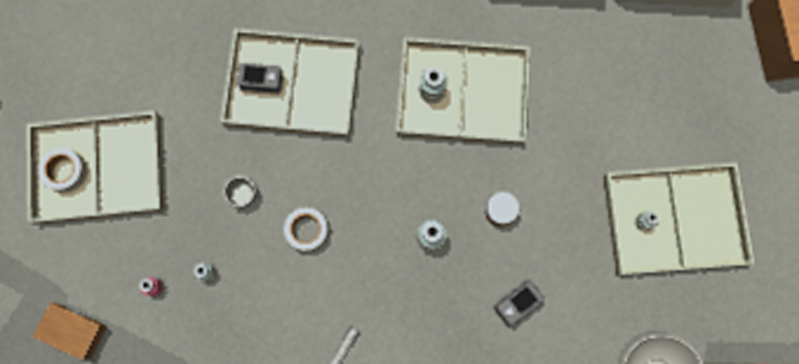

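View pics/scz.png

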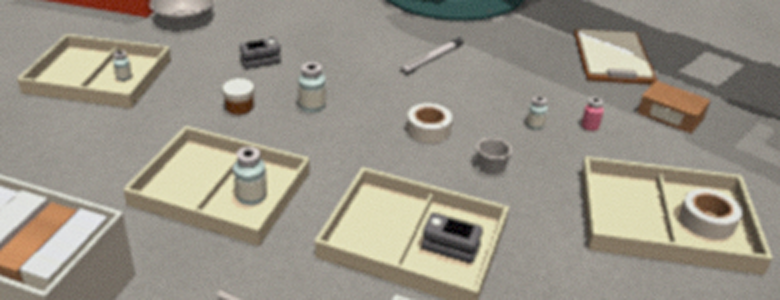

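The top zoom gives tray corners (e.g. large-vial tray (402,38)–(525,143)) and object tops: large vial cap (434,229), tape (306,229), oximeter (519,303), small vial cap (203,269). The scene zoom confirms the same layout.

```bash
python3 - <<'E'
from h import *
r=vision.read_camera("top");f=r["frame"]
U=lambda p:((p[0]+.5)/2.35-.5+90,(p[1]+.5)/2.35-.5+120)
tr={"tape":[(28,124),(157,113),(164,210),(33,222)],"oxi":[(235,30),(359,39),(351,136),(222,127)],"large":[(405,38),(530,46),(525,142),(398,133)],"small":[(606,174),(737,164),(752,264),(618,275)]}
for k,c in tr.items():
    W=np.array([onplane(r,U(p),.025)[:2] for p in c]) # TL,TR,BR,BL ; +x up,+y left
    ey=(W[0]-W[1]+W[3]-W[2])/2; ex=(W[0]-W[3]+W[1]-W[2])/2; y=ey/np.linalg.norm(ey)
    ce=W.mean(0); print(k,"ctr",ce.round(3),"size",np.linalg.norm(ex).round(3),np.linalg.norm(ey).round(3),"bay",(ce-.0435*y).round(4),"yaw(y)deg",np.degrees(np.arctan2(y[1],y[0])).round(1))
ob={"largev":(434,229,.064),"smallv":(203,268,.042),"tape":(306,229,.026),"oxi":(519,303,.030),"pot":(240,192,.028),"jar":(503,208,.036),"pink":(147,284,.042)}
for k,(a,b,z) in ob.items(): print(k,onplane(r,U((a,b)),z)[:2].round(4))
a=onplane(r,U((501,317)),.03);b=onplane(r,U((538,289)),.03);print("oxi long axis deg",np.degrees(np.arctan2(*(b-a)[[1,0]])),np.linalg.norm(b-a))
go(.425,-.053,z=.2)
E
```

```text
tape ctr [0.522 0.383] size 0.14 0.18 bay [0.529  0.3403] yaw(y)deg 99.1
oxi ctr [0.663 0.123] size 0.145 0.181 bay [0.6626 0.0795] yaw(y)deg 89.6
large ctr [ 0.669 -0.122] size 0.142 0.179 bay [ 0.6692 -0.1657] yaw(y)deg 89.8
small ctr [ 0.504 -0.423] size 0.139 0.182 bay [ 0.5103 -0.4659] yaw(y)deg 98.5
largev [ 0.4607 -0.0897]
smallv [0.3909 0.2133]
tape [0.4548 0.0832]
oxi [ 0.3745 -0.2095]
pot [0.4994 0.1783]
jar [ 0.5002 -0.1824]
pink [0.3647 0.2849]
oxi long axis deg -49.866128682253034 0.06247882810548661
tcp [0.264  0.6212 0.2184] jaw yaw 67.0 tx,ty,tz [-411.9 -557.5   18.6]
```

```bash
python3 - <<'E'
from h import *
go(.391,.2133,20,.13)
E
```

```text
tcp [0.264  0.6212 0.2184] jaw yaw 67.0 tx,ty,tz [-276.4 -325.7   88.5]
spin 46.97775254523532 q6 -0.03780514755581323
```

```bash
python3 -m pendant '[{"hand":0,"tx":-276,"ty":-326,"tz":88,"spin":47},{"hand":0,"tx":-276,"ty":-326,"tz":88,"spin":47},{"hand":0,"tx":-276,"ty":-326,"tz":88,"spin":47},{"hand":0,"tx":-276,"ty":-326,"tz":88,"spin":47},{"hand":0,"tx":-276,"ty":-326,"tz":88,"spin":47},{"hand":0,"tx":-276,"ty":-326,"tz":88,"spin":47},{"hand":0,"tx":-276,"ty":-326,"tz":88,"spin":47},{"hand":0,"tx":-276,"ty":-326,"tz":88,"spin":47},{"hand":0,"tx":-276,"ty":-326,"tz":88,"spin":47},{"hand":0,"tx":-276,"ty":-326,"tz":88,"spin":47}]' 15
python3 - <<'E'
from h import *
go(.391,.2133,20,.13)
T=toolT();r=vision.read_camera("wrist");cv2.imwrite("pics/w1.png",r["frame"])
E
```

```text
clock: 1.55
eef_pos: [0.3903, 0.2144, 0.131]
tool_rot: [0.0, 0.573, 0.82, 0.0]
wrist_force: [0.2, 0.6, 0.5]
finger_gap: 0.496
tcp [0.3903 0.2144 0.131 ] jaw yaw 20.1 tx,ty,tz [-1.2  0.3  1. ]
spin 0.07096661646562552 q6 0.09452705119331872
```

View pics/w1.png

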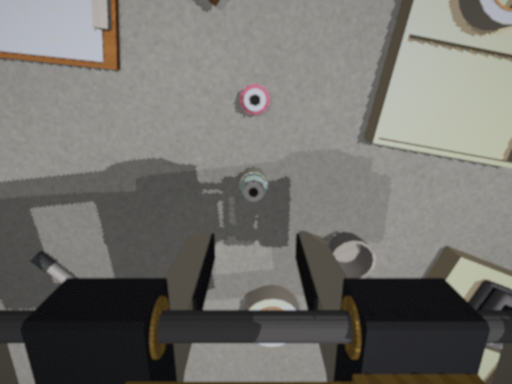

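The wrist view shows the small vial's cap at (254,190), the pink vial at (255,100), the pot at (352,256), and the tape behind the fingers. Cross-check by ray:

```bash
cat >> h.py <<'E'
def wpt(uv,z):
    T=toolT();r=vision.read_camera("wrist");return onplane(r,uv,z,T@r["mount"])
E
python3 - <<'E'
from h import *
print(wpt((254,190),.042),wpt((255,99),.042),wpt((352,247),.03))
E
```

```text
[0.38720762 0.22039999 0.042     ] [0.36275243 0.28919865 0.042     ] [0.49284387 0.19602656 0.03      ]
```

```bash
python3 - <<'E'
from h import *
r=vision.read_camera("scene")
for n,p,z in [("small",(539,101),.042),("pink",(595,103),.042),("pot",(493,145),.03),("large",(312,69),.064),("tape",(430,116),.026),("jar",(239,88),.036)]:
    print(n,onplane(r,(p[0]/2+99.75,p[1]/2+139.75),z)[:2].round(4))
w=vision.read_camera("wrist")
M=toolT()@w["mount"]
for P in [(.391,.2133,.042),(.387,.2204,.042),(.4994,.1783,.03)]:
    c=np.linalg.inv(M)@np.array([*P,1]);u=w["camera_matrix"]@c[:3];print(u[:2]/u[2])
cv2.imwrite("pics/w1z.png",cv2.resize(w["frame"][150:310,190:400],None,fx=3.5,fy=3.5,interpolation=cv2.INTER_CUBIC))
t=vision.read_camera("top")
cv2.imwrite("pics/t1z.png",cv2.resize(t["frame"][180:260,140:240],None,fx=6,fy=6,interpolation=cv2.INTER_CUBIC))
E
```

```text
small [0.3951 0.2185]
pink [0.3727 0.288 ]
pot [0.4983 0.18  ]
large [ 0.4638 -0.0819]
tape [0.46   0.0878]
jar [ 0.5062 -0.1755]
[255.50827494 198.38324276]
[253.9397389  189.26175122]
[350.39585229 264.57382672]
```

View pics/w1z.png

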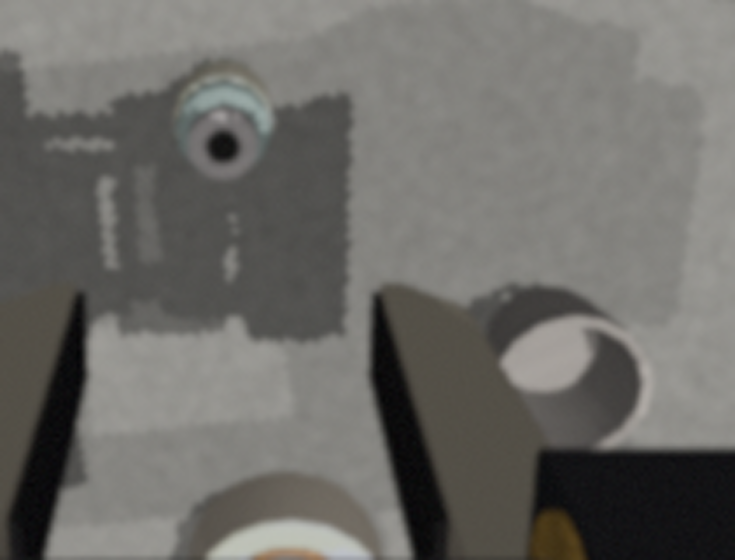

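View pics/t1z.png

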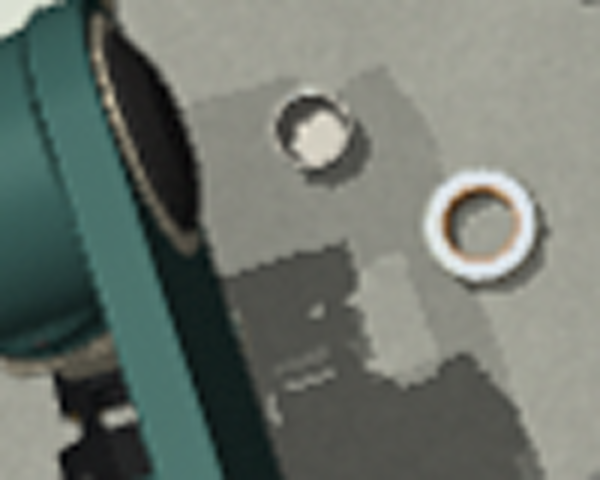

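Zoomed, the vial cap is at wrist pixel (253,192), which gives about (.388,.2185). The three views agree within 5 mm, so I take (.391,.217).

```bash
python3 - <<'E'
from h import *
go(.391,.217,20,.005)
E
```

```text
tcp [0.3904 0.2136 0.1306] jaw yaw 20.0 tx,ty,tz [  3.    1.8 125.6]
spin 0.022525126561220077 q6 0.09389790611754785
```

```bash
python3 -m pendant '[{"hand":0,"tx":3,"ty":2,"tz":50},{"hand":0,"tx":3,"ty":2,"tz":90},{"hand":0,"tx":3,"ty":2,"tz":115},{"hand":0,"tx":3,"ty":2,"tz":125},{"hand":0,"tx":3,"ty":2,"tz":125},{"hand":0,"tx":3,"ty":2,"tz":125},{"hand":0,"tx":3,"ty":2,"tz":125}]' 15
python3 - <<'E'
from h import *
go(.391,.217,20,.005)
cv2.imwrite("pics/w2.png",vision.read_camera("wrist")["frame"])
E
```

```text
tcp [0.3904 0.2136 0.1306] jaw yaw 20.0 tx,ty,tz [  3.    1.8 125.6]
spin 0.022525126561220077 q6 0.09389790611754785schema error: expected keys hand, tx, ty, tz, spin
```

View pics/w2.png

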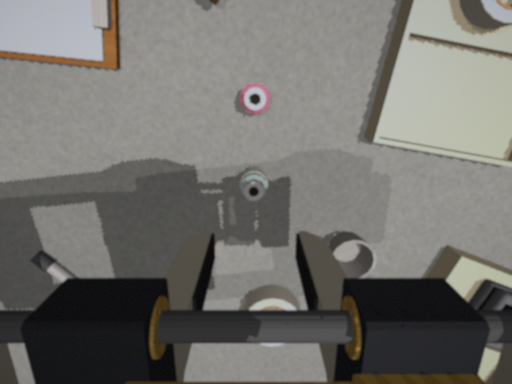

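The call was refused because every row needs a spin value. The picture is unchanged, so I'm resending.

```bash
python3 -m pendant '[{"hand":0,"tx":3,"ty":2,"tz":50,"spin":0},{"hand":0,"tx":3,"ty":2,"tz":90,"spin":0},{"hand":0,"tx":3,"ty":2,"tz":115,"spin":0},{"hand":0,"tx":3,"ty":2,"tz":125,"spin":0},{"hand":0,"tx":3,"ty":2,"tz":125,"spin":0},{"hand":0,"tx":3,"ty":2,"tz":125,"spin":0}]' 15
python3 - <<'E'
from h import *
go(.391,.217,20,.005)
cv2.imwrite("pics/w3.png",vision.read_camera("wrist")["frame"])
E
```

```text
clock: 2.7
eef_pos: [0.392, 0.2171, 0.0068]
tool_rot: [0.0, 0.574, 0.819, 0.001]
wrist_force: [0.7, -0.3, -0.6]
finger_gap: 0.497
tcp [0.392  0.2171 0.0068] jaw yaw 20.0 tx,ty,tz [ 0.3 -0.9  1.8]
spin -0.020824407535812384 q6 0.10011601242803962
```

View pics/w3.png

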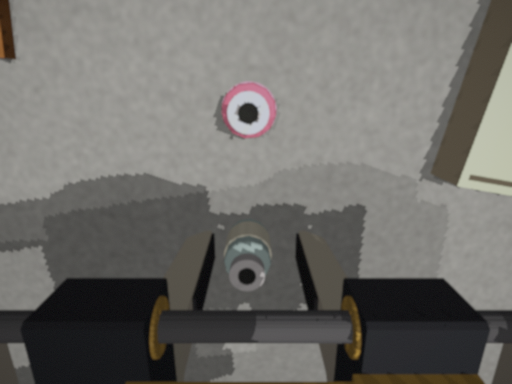

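The vial stands between the fingers, cap at (247,276). I'll check its fore-aft offset.

```bash
python3 - <<'E'
from h import *
p=wpt((247,275),.042);print(p);go(p[0],p[1])
E
```

```text
[0.38712118 0.21902965 0.042     ]
tcp [0.3919 0.217  0.0067] jaw yaw 20.0 tx,ty,tz [ 3.5 -3.8 -0. ]
```

```bash
python3 -m pendant '[{"hand":0,"tx":3,"ty":-3,"tz":1,"spin":0},{"hand":-0.6,"tx":3,"ty":-3,"tz":1,"spin":0},{"hand":-0.8,"tx":3,"ty":-3,"tz":1,"spin":0},{"hand":-0.8,"tx":3,"ty":-3,"tz":1,"spin":0},{"hand":-0.8,"tx":3,"ty":-3,"tz":1,"spin":0},{"hand":-0.8,"tx":3,"ty":-3,"tz":1,"spin":0}]' 15
python3 -m pendant '[{"hand":-0.8,"tx":0,"ty":0,"tz":-20,"spin":0},{"hand":-0.8,"tx":0,"ty":0,"tz":-60,"spin":0},{"hand":-0.8,"tx":0,"ty":0,"tz":-110,"spin":0},{"hand":-0.8,"tx":0,"ty":0,"tz":-110,"spin":0}]' 15
python3 - <<'E'
from h import *
go(.5103,-.4659,8.5,.12)
cv2.imwrite("pics/w4.png",vision.read_camera("wrist")["frame"])
E
```

```text
clock: 3.55
eef_pos: [0.3876, 0.2186, 0.0047]
tool_rot: [-0.0, 0.574, 0.819, 0.0]
wrist_force: [-0.7, 0.2, 0.9]
finger_gap: 0.254
clock: 4.05
eef_pos: [0.389, 0.2193, 0.1184]
tool_rot: [0.001, 0.574, 0.819, 0.003]
wrist_force: [0.3, 0.1, -1.3]
finger_gap: 0.255
tcp [0.389  0.2193 0.1184] jaw yaw 20.0 tx,ty,tz [-685.4 -120.    -2.7]
spin 11.476813435635478 q6 0.1074915802636804
```

View pics/w4.png

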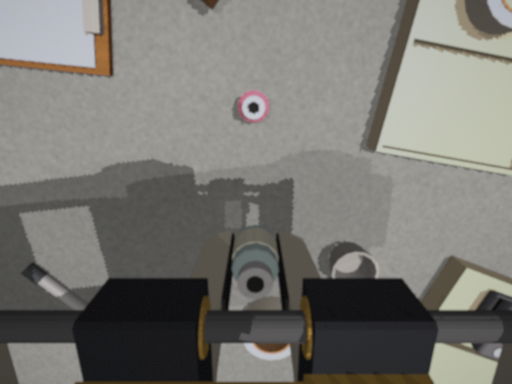

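The small vial is gripped (gap 23.6 mm) and lifted, cap at (257,283). The pot and pink vial are untouched. Carrying it to its tray.

```bash
python3 -m pendant '[{"hand":-0.8,"tx":-40,"ty":-7,"tz":-5,"spin":1},{"hand":-0.8,"tx":-100,"ty":-18,"tz":-5,"spin":3},{"hand":-0.8,"tx":-160,"ty":-28,"tz":-5,"spin":6},{"hand":-0.8,"tx":-220,"ty":-39,"tz":-5,"spin":11},{"hand":-0.8,"tx":-280,"ty":-49,"tz":-5,"spin":11},{"hand":-0.8,"tx":-340,"ty":-60,"tz":-5,"spin":11},{"hand":-0.8,"tx":-400,"ty":-70,"tz":-5,"spin":11},{"hand":-0.8,"tx":-460,"ty":-80,"tz":-5,"spin":11},{"hand":-0.8,"tx":-520,"ty":-91,"tz":-5,"spin":11},{"hand":-0.8,"tx":-580,"ty":-102,"tz":-5,"spin":11}]'
python3 - <<'E'
from h import *
go(.5103,-.4659,8.5,.12)
E
```

```text
clock: 5.35
eef_pos: [0.4894, -0.3632, 0.1178]
tool_rot: [-0.001, 0.65, 0.76, 0.0]
wrist_force: [1.5, 0.8, -0.1]
finger_gap: 0.257
tcp [ 0.4894 -0.3632  0.1178] jaw yaw 9.0 tx,ty,tz [-104.7    4.7   -2.4]
spin 0.4593507102054559 q6 -0.8368088207693641
```

```bash
python3 -m pendant '[{"hand":-0.8,"tx":-50,"ty":2,"tz":0,"spin":0},{"hand":-0.8,"tx":-90,"ty":4,"tz":0,"spin":0},{"hand":-0.8,"tx":-105,"ty":5,"tz":0,"spin":0},{"hand":-0.8,"tx":-105,"ty":5,"tz":0,"spin":0},{"hand":-0.8,"tx":-105,"ty":5,"tz":0,"spin":0}]'
python3 - <<'E'
from h import *
go(.5103,-.4659,8.5,.0095)
cv2.imwrite("pics/w5.png",vision.read_camera("wrist")["frame"])
E
```

```text
clock: 5.98
eef_pos: [0.5111, -0.4631, 0.1193]
tool_rot: [-0.0, 0.649, 0.761, 0.0]
wrist_force: [-1.0, -0.3, -0.3]
finger_gap: 0.257
tcp [ 0.5111 -0.4631  0.1193] jaw yaw 9.0 tx,ty,tz [ -2.7  -1.2 109.8]
spin 0.5166439260742663 q6 -0.9306005535138958
```

View pics/w5.png

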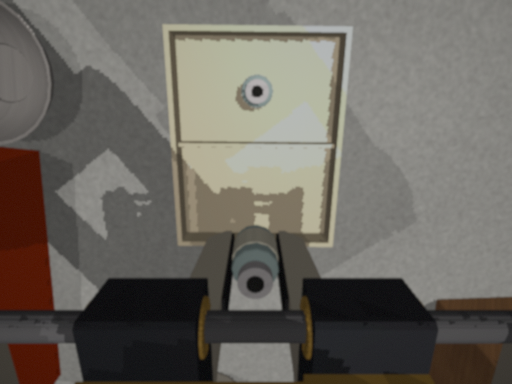

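The tray appears with divider near row 143 and near wall near row 240. The sample vial is at (257,92), and the held vial is at (255,270). Checking the bay centre from this view:

```bash
python3 - <<'E'
from h import *
for uv,z in [((164,27),.025),((352,27),.025),((332,247),.025),((178,244),.025),((257,144),.02)]:print(wpt(uv,z).round(4))
E
```

```text
[ 0.4242 -0.3448  0.025 ]
[ 0.561  -0.3231  0.025 ]
[ 0.588  -0.5012  0.025 ]
[ 0.4497 -0.5205  0.025 ]
[ 0.506  -0.4207  0.02  ]
```

```bash
python3 -m pendant '[{"hand":-0.8,"tx":-3,"ty":-1,"tz":45,"spin":0},{"hand":-0.8,"tx":-3,"ty":-1,"tz":80,"spin":0},{"hand":-0.8,"tx":-3,"ty":-1,"tz":100,"spin":0},{"hand":-0.8,"tx":-3,"ty":-1,"tz":108,"spin":0},{"hand":-0.8,"tx":-3,"ty":-1,"tz":109,"spin":0},{"hand":-0.8,"tx":-3,"ty":-1,"tz":109,"spin":0},{"hand":-0.8,"tx":-3,"ty":-1,"tz":109,"spin":0}]'
```

```text
clock: 7.15
eef_pos: [0.511, -0.4677, 0.0117]
tool_rot: [0.001, 0.65, 0.76, -0.0]
wrist_force: [-0.7, -0.2, -0.5]
finger_gap: 0.252
```

```bash
python3 -m pendant '[{"hand":-0.8,"tx":0,"ty":0,"tz":2,"spin":0},{"hand":-0.8,"tx":0,"ty":0,"tz":2,"spin":0},{"hand":-0.8,"tx":0,"ty":0,"tz":2,"spin":0}]'
python3 -m pendant '[{"hand":-0.4,"tx":0,"ty":0,"tz":0,"spin":0},{"hand":-0.1,"tx":0,"ty":0,"tz":0,"spin":0},{"hand":-0.1,"tx":0,"ty":0,"tz":0,"spin":0},{"hand":-0.1,"tx":0,"ty":0,"tz":-25,"spin":0},{"hand":-0.1,"tx":0,"ty":0,"tz":-70,"spin":0},{"hand":-0.1,"tx":0,"ty":0,"tz":-120,"spin":0},{"hand":-0.1,"tx":0,"ty":0,"tz":-120,"spin":0}]'
python3 - <<'E'
from h import *
go(.3745,-.2095,40,.13)
cv2.imwrite("pics/w6.png",vision.read_camera("wrist")["frame"])
E
```

```text
clock: 7.52
eef_pos: [0.5107, -0.4675, 0.0087]
tool_rot: [0.0, 0.65, 0.76, -0.0]
wrist_force: [0.1, -0.3, 0.3]
finger_gap: 0.25
clock: 8.4
eef_pos: [0.5119, -0.4686, 0.1337]
tool_rot: [0.003, 0.65, 0.76, -0.0]
wrist_force: [-0.3, -0.8, -0.5]
finger_gap: 0.449
tcp [ 0.5119 -0.4686  0.1337] jaw yaw 9.0 tx,ty,tz [277.4 -95.3   1.8]
spin -31.019731883448884 q6 -0.9347973137017369
```

View pics/w6.png

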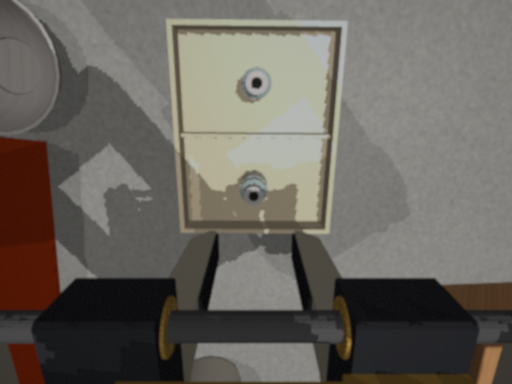

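The small vial stands upright in its bay at (254,190), with the sample at (257,83). Next is the oximeter, moving in +y first to stay clear of the red case.

```bash
python3 -m pendant '[{"hand":0.3,"tx":60,"ty":0,"tz":-10,"spin":0},{"hand":0.3,"tx":120,"ty":-5,"tz":-10,"spin":0},{"hand":0.3,"tx":180,"ty":-20,"tz":-5,"spin":-5},{"hand":0.3,"tx":235,"ty":-50,"tz":0,"spin":-15},{"hand":0.3,"tx":277,"ty":-95,"tz":0,"spin":-25},{"hand":0.3,"tx":277,"ty":-95,"tz":0,"spin":-31},{"hand":0.3,"tx":277,"ty":-95,"tz":0,"spin":-31},{"hand":0.3,"tx":277,"ty":-95,"tz":0,"spin":-31}]' 20
python3 - <<'E'
from h import *
go(.3745,-.2095,40,.13)
cv2.imwrite("pics/w7.png",vision.read_camera("wrist")["frame"])
E
```

```text
clock: 9.45
eef_pos: [0.3737, -0.2088, 0.1279]
tool_rot: [-0.001, 0.424, 0.906, 0.0]
wrist_force: [-0.1, 0.0, -0.5]
finger_gap: 0.651
tcp [ 0.3737 -0.2088  0.1279] jaw yaw 39.8 tx,ty,tz [-1.1  0.2 -2.1]
spin -0.17133484376323338 q6 -1.2642508755878135
```

View pics/w7.png

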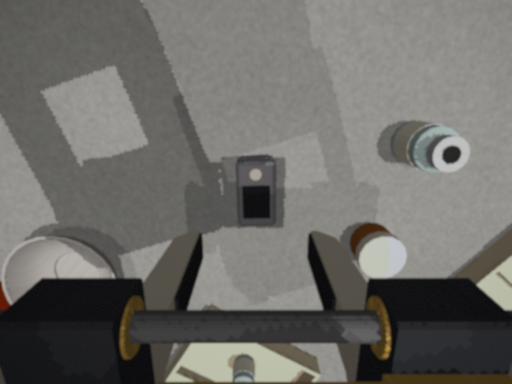

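The oximeter is aligned with the fingers, its top face spanning (237..276, 164..226). The jar at (378,255) and large vial at (450,155) are clear.

```bash
python3 - <<'E'
from h import *
p=wpt((257,195),.032);print(p);go(p[0],p[1],None,.006)
print(wpt((450,154),.064),wpt((381,257),.036))
E
```

```text
[ 0.37517086 -0.2074188   0.032     ]
tcp [ 0.3737 -0.2088  0.128 ] jaw yaw 39.9 tx,ty,tz [ -0.    2.1 122. ]
[ 0.45591097 -0.0852283   0.064     ] [ 0.49864209 -0.17947381  0.036     ]
```

```bash
python3 -m pendant '[{"hand":0.3,"tx":0,"ty":2,"tz":50,"spin":0},{"hand":0.3,"tx":0,"ty":2,"tz":95,"spin":0},{"hand":0.3,"tx":0,"ty":2,"tz":117,"spin":0},{"hand":0.3,"tx":0,"ty":2,"tz":122,"spin":0},{"hand":0.3,"tx":0,"ty":2,"tz":122,"spin":0},{"hand":-0.3,"tx":0,"ty":2,"tz":122,"spin":0},{"hand":-0.5,"tx":0,"ty":2,"tz":122,"spin":0},{"hand":-0.5,"tx":0,"ty":2,"tz":122,"spin":0},{"hand":-0.5,"tx":0,"ty":2,"tz":122,"spin":0},{"hand":-0.5,"tx":0,"ty":2,"tz":122,"spin":0}]' 20
python3 -m pendant '[{"hand":-0.5,"tx":0,"ty":0,"tz":-20,"spin":0},{"hand":-0.5,"tx":0,"ty":0,"tz":-60,"spin":0},{"hand":-0.5,"tx":0,"ty":0,"tz":-120,"spin":0},{"hand":-0.5,"tx":0,"ty":0,"tz":-120,"spin":0}]'
python3 - <<'E'
from h import *
go(.6626,.0795,0,.13)
cv2.imwrite("pics/w8.png",vision.read_camera("wrist")["frame"])
E
```

```text
clock: 10.9
eef_pos: [0.3753, -0.2075, 0.007]
tool_rot: [0.0, 0.423, 0.906, -0.0]
wrist_force: [-0.8, 0.6, 6.1]
finger_gap: 0.365
clock: 11.4
eef_pos: [0.3766, -0.2083, 0.131]
tool_rot: [0.003, 0.423, 0.906, -0.0]
wrist_force: [-0.1, 0.1, -1.5]
finger_gap: 0.364
tcp [ 0.3766 -0.2083  0.131 ] jaw yaw 40.0 tx,ty,tz [ 36.7 404.1   1.6]
spin 39.98123037223983 q6 -1.2622732402445556
```

View pics/w8.png

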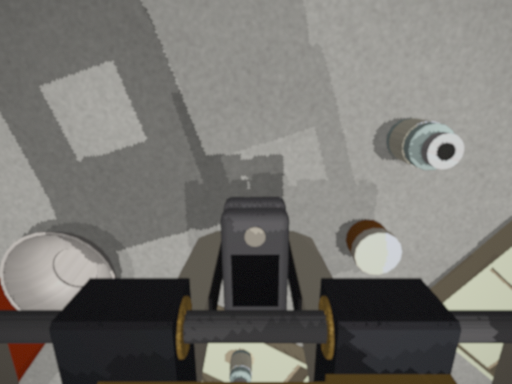

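Gripped at 33.9 mm. Carrying it to the oximeter tray.

```bash
python3 -m pendant '[{"hand":-0.5,"tx":4,"ty":40,"tz":0,"spin":2},{"hand":-0.5,"tx":9,"ty":100,"tz":0,"spin":8},{"hand":-0.5,"tx":15,"ty":160,"tz":0,"spin":16},{"hand":-0.5,"tx":20,"ty":220,"tz":0,"spin":24},{"hand":-0.5,"tx":25,"ty":280,"tz":0,"spin":32},{"hand":-0.5,"tx":31,"ty":340,"tz":0,"spin":38},{"hand":-0.5,"tx":36,"ty":390,"tz":0,"spin":40},{"hand":-0.5,"tx":37,"ty":404,"tz":0,"spin":40},{"hand":-0.5,"tx":37,"ty":404,"tz":0,"spin":40},{"hand":-0.5,"tx":37,"ty":404,"tz":0,"spin":40}]'
python3 - <<'E'
from h import *
go(.6626,.0795,0,.013)
cv2.imwrite("pics/w9.png",vision.read_camera("wrist")["frame"])
E
```

```text
clock: 12.7
eef_pos: [0.6601, 0.0796, 0.1262]
tool_rot: [-0.0, 0.707, 0.707, -0.0]
wrist_force: [-0.1, -0.1, -0.9]
finger_gap: 0.366
tcp [0.6601 0.0796 0.1262] jaw yaw -0.0 tx,ty,tz [ -0.    2.6 113.2]
spin -0.04775501205818955 q6 0.08256169654713129
```

View pics/w9.png

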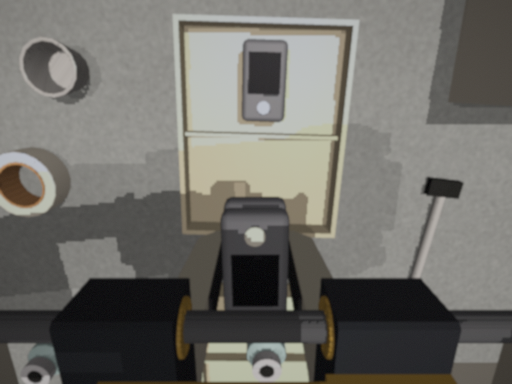

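The oximeter is above the bay. The tray corners are at (175,17), (357,20), (338,236), (182,235).

```bash
python3 - <<'E'
from h import *
W=np.array([wpt(uv,.025) for uv in [(175,17),(357,20),(338,236),(182,235)]]);print(W.round(4),W.mean(0)-[0,.0435,0])
E
```

```text
[[0.6    0.2178 0.025 ]
 [0.7368 0.2159 0.025 ]
 [0.7368 0.0377 0.025 ]
 [0.5932 0.0389 0.025 ]] [0.66666523 0.08407179 0.025     ]
```

```bash
python3 -m pendant '[{"hand":-0.5,"tx":2,"ty":4,"tz":45,"spin":0},{"hand":-0.5,"tx":2,"ty":4,"tz":85,"spin":0},{"hand":-0.5,"tx":2,"ty":4,"tz":105,"spin":0},{"hand":-0.5,"tx":2,"ty":4,"tz":113,"spin":0},{"hand":-0.5,"tx":2,"ty":4,"tz":114,"spin":0},{"hand":-0.5,"tx":2,"ty":4,"tz":114,"spin":0}]'
```

```text
clock: 13.7
eef_pos: [0.6656, 0.0826, 0.0141]
tool_rot: [0.001, 0.707, 0.707, 0.001]
wrist_force: [-0.6, -0.2, 0.4]
finger_gap: 0.364
```

```bash
python3 -m pendant '[{"hand":-0.5,"tx":0,"ty":0,"tz":2,"spin":0},{"hand":-0.5,"tx":0,"ty":0,"tz":2,"spin":0},{"hand":-0.5,"tx":0,"ty":0,"tz":2,"spin":0}]'
python3 -m pendant '[{"hand":-0.1,"tx":0,"ty":0,"tz":0,"spin":0},{"hand":0.1,"tx":0,"ty":0,"tz":0,"spin":0},{"hand":0.1,"tx":0,"ty":0,"tz":0,"spin":0},{"hand":0.1,"tx":0,"ty":0,"tz":-25,"spin":0},{"hand":0.1,"tx":0,"ty":0,"tz":-70,"spin":0},{"hand":0.1,"tx":0,"ty":0,"tz":-120,"spin":0},{"hand":0.1,"tx":0,"ty":0,"tz":-120,"spin":0}]'
python3 - <<'E'
from h import *
go(.4605,-.087,25,.14)
cv2.imwrite("pics/w10.png",vision.read_camera("wrist")["frame"])
E
```

```text
clock: 14.08
eef_pos: [0.6652, 0.0826, 0.0111]
tool_rot: [0.0, 0.707, 0.707, 0.0]
wrist_force: [0.1, 0.0, 2.8]
finger_gap: 0.364
clock: 14.95
eef_pos: [0.6665, 0.0827, 0.1354]
tool_rot: [0.002, 0.707, 0.707, 0.003]
wrist_force: [-0.7, 1.1, -0.7]
finger_gap: 0.551
tcp [0.6665 0.0827 0.1354] jaw yaw -0.0 tx,ty,tz [-169.8 -206.    -6.1]
spin -25.018691128148205 q6 0.08582075757349195
```

View pics/w10.png

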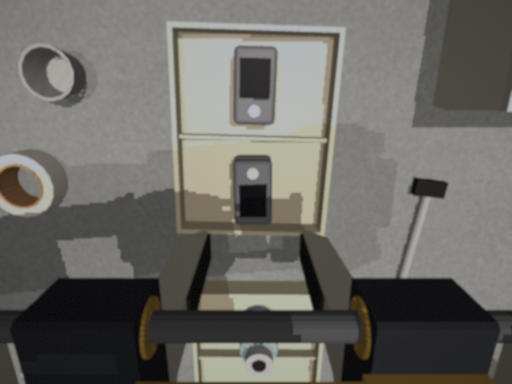

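The oximeter sits display up in its bay at (253,190). Now the large vial.

```bash
python3 -m pendant '[{"hand":0.4,"tx":-40,"ty":-50,"tz":-10,"spin":-5},{"hand":0.4,"tx":-80,"ty":-97,"tz":-10,"spin":-12},{"hand":0.4,"tx":-120,"ty":-145,"tz":-10,"spin":-20},{"hand":0.4,"tx":-155,"ty":-188,"tz":-10,"spin":-25},{"hand":0.4,"tx":-170,"ty":-206,"tz":-10,"spin":-25},{"hand":0.4,"tx":-170,"ty":-206,"tz":-10,"spin":-25},{"hand":0.4,"tx":-170,"ty":-206,"tz":-10,"spin":-25}]' 20
python3 - <<'E'
from h import *
go(.4605,-.087,25,.14)
cv2.imwrite("pics/w11.png",vision.read_camera("wrist")["frame"])
E
```

```text
clock: 15.88
eef_pos: [0.459, -0.087, 0.1399]
tool_rot: [-0.0, 0.538, 0.843, -0.0]
wrist_force: [0.0, 0.2, -0.1]
finger_gap: 0.699
tcp [ 0.459  -0.087   0.1399] jaw yaw 25.0 tx,ty,tz [-0.6  1.3 -0.1]
spin -0.029883331740762742 q6 -0.6779175574321563
```

View pics/w11.png

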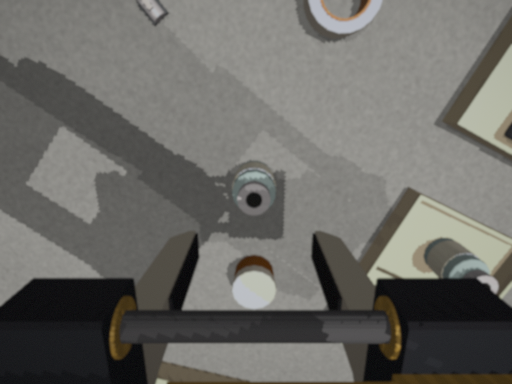

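The vial's cap is at (254,199), the jar at (254,287), and the tape at (345,5).

```bash
python3 - <<'E'
from h import *
p=wpt((254,198),.064);print(p);go(p[0],p[1],None,.011)
E
```

```text
[ 0.45678199 -0.0835211   0.064     ]
tcp [ 0.4592 -0.0868  0.1401] jaw yaw 25.0 tx,ty,tz [  3.9  -0.7 129.1]
```

```bash
python3 -m pendant '[{"hand":0.4,"tx":2,"ty":0,"tz":45,"spin":0},{"hand":0.4,"tx":2,"ty":0,"tz":90,"spin":0},{"hand":0.4,"tx":2,"ty":0,"tz":120,"spin":0},{"hand":0.4,"tx":2,"ty":0,"tz":129,"spin":0},{"hand":0.4,"tx":2,"ty":0,"tz":129,"spin":0},{"hand":0.4,"tx":2,"ty":0,"tz":129,"spin":0}]' 20
python3 - <<'E'
from h import *
cv2.imwrite("pics/w12.png",vision.read_camera("wrist")["frame"])
E
```

```text
clock: 16.73
eef_pos: [0.4589, -0.0856, 0.013]
tool_rot: [0.001, 0.537, 0.843, 0.0]
wrist_force: [0.1, -0.0, 0.2]
finger_gap: 0.698
```

View pics/w12.png

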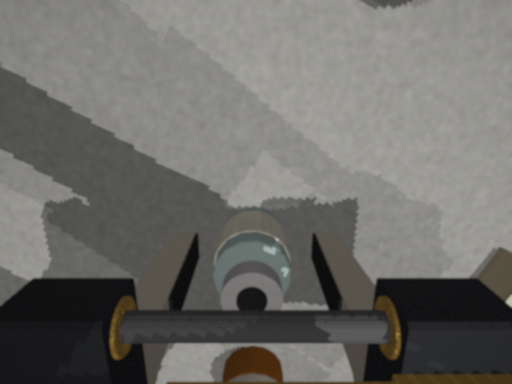

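The vial is centred between the fingers, cap at (252,299). Checking fore-aft before closing.

```bash
python3 - <<'E'
from h import *
p=wpt((252,298),.064);print(p);go(p[0],p[1],None,.011)
E
```

```text
[ 0.45651414 -0.08398024  0.064     ]
tcp [ 0.4587 -0.0857  0.0129] jaw yaw 25.0 tx,ty,tz [ 2.4 -1.3  1.9]
```

```bash
python3 -m pendant '[{"hand":0.2,"tx":2,"ty":-1,"tz":1,"spin":0},{"hand":-0.2,"tx":2,"ty":-1,"tz":1,"spin":0},{"hand":-0.45,"tx":2,"ty":-1,"tz":1,"spin":0},{"hand":-0.45,"tx":2,"ty":-1,"tz":1,"spin":0},{"hand":-0.45,"tx":2,"ty":-1,"tz":1,"spin":0},{"hand":-0.45,"tx":2,"ty":-1,"tz":1,"spin":0}]' 20
python3 -m pendant '[{"hand":-0.45,"tx":0,"ty":0,"tz":-20,"spin":0},{"hand":-0.45,"tx":0,"ty":0,"tz":-60,"spin":0},{"hand":-0.45,"tx":0,"ty":0,"tz":-120,"spin":0},{"hand":-0.45,"tx":0,"ty":0,"tz":-120,"spin":0}]'
python3 - <<'E'
from h import *
go(.6692,-.1657,0,.14)
cv2.imwrite("pics/w13.png",vision.read_camera("wrist")["frame"])
E
```

```text
clock: 17.58
eef_pos: [0.4563, -0.0842, 0.0107]
tool_rot: [0.0, 0.537, 0.843, 0.0]
wrist_force: [-0.3, 0.3, 1.4]
finger_gap: 0.406
clock: 18.08
eef_pos: [0.458, -0.0846, 0.135]
tool_rot: [0.003, 0.537, 0.843, 0.001]
wrist_force: [-0.0, -0.2, -1.2]
finger_gap: 0.404
tcp [ 0.458  -0.0846  0.135 ] jaw yaw 25.0 tx,ty,tz [-162.7  157.3   -3.5]
spin 24.975602952652594 q6 -0.6733251008045749
```

View pics/w13.png

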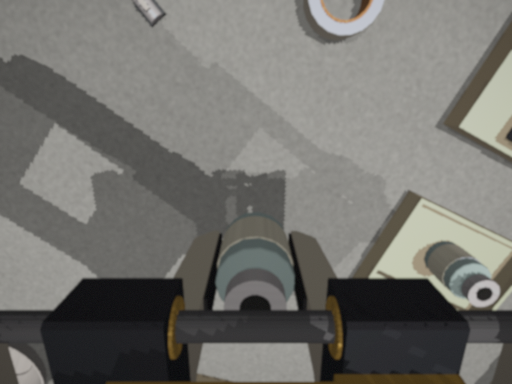

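The vial is held (37.7 mm). Moving to its tray.

```bash
python3 -m pendant '[{"hand":-0.45,"tx":-25,"ty":25,"tz":-4,"spin":2},{"hand":-0.45,"tx":-60,"ty":58,"tz":-4,"spin":8},{"hand":-0.45,"tx":-95,"ty":92,"tz":-4,"spin":15},{"hand":-0.45,"tx":-130,"ty":126,"tz":-4,"spin":21},{"hand":-0.45,"tx":-155,"ty":150,"tz":-4,"spin":25},{"hand":-0.45,"tx":-163,"ty":157,"tz":-4,"spin":25},{"hand":-0.45,"tx":-163,"ty":157,"tz":-4,"spin":25},{"hand":-0.45,"tx":-163,"ty":157,"tz":-4,"spin":25}]'
python3 - <<'E'
from h import *
go(.6692,-.1657,0,.0155)
cv2.imwrite("pics/w14.png",vision.read_camera("wrist")["frame"])
E
```

```text
clock: 19.12
eef_pos: [0.6665, -0.1652, 0.1344]
tool_rot: [-0.0, 0.707, 0.707, -0.0]
wrist_force: [-0.1, 0.4, -0.3]
finger_gap: 0.407
tcp [ 0.6665 -0.1652  0.1344] jaw yaw 0.0 tx,ty,tz [ -0.5   2.8 118.9]
spin 0.028336028016383352 q6 -0.28064640002104224
```

View pics/w14.png

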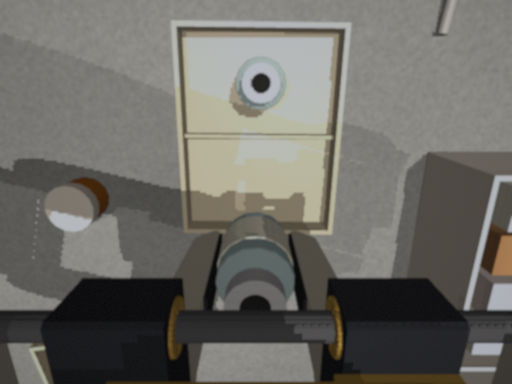

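The vial is above the bay. The bin on the right, at column ~410 and beyond, needs a clearance check.

```bash
python3 - <<'E'
from h import *
print(wpt((412,260),0.0),wpt((428,154),.08),wpt((428,154),.06))
t=vision.read_camera("top")
for z in (0,.06,.1): print(z,onplane(t,(298,107),z),onplane(t,(348,110),z))
W=np.array([wpt(uv,.025) for uv in [(172,23),(350,23),(332,234),(183,232)]]);print(W.mean(0)-[0,.0435,0])
E
```

```text
[ 0.83305979 -0.25039623  0.        ] [ 0.78751761 -0.12163491  0.08      ] [ 0.79876123 -0.12559814  0.06      ]
0 [ 0.86662363 -0.1515295   0.        ] [ 0.86691629 -0.32689403  0.        ]
0.06 [ 0.83663034 -0.14653231  0.06      ] [ 0.83690773 -0.31274558  0.06      ]
0.1 [ 0.81663482 -0.14320085  0.1       ] [ 0.81690202 -0.30331327  0.1       ]
[ 0.67048663 -0.16236887  0.025     ]
```

The bin face is at x≈.82 or beyond and the gripper reaches .764, so it is clear.

```bash
python3 -m pendant '[{"hand":-0.45,"tx":0,"ty":3,"tz":40,"spin":0},{"hand":-0.45,"tx":0,"ty":3,"tz":80,"spin":0},{"hand":-0.45,"tx":0,"ty":3,"tz":105,"spin":0},{"hand":-0.45,"tx":0,"ty":3,"tz":115,"spin":0},{"hand":-0.45,"tx":0,"ty":3,"tz":118,"spin":0},{"hand":-0.45,"tx":0,"ty":3,"tz":118,"spin":0},{"hand":-0.45,"tx":0,"ty":3,"tz":118,"spin":0}]'
```

```text
clock: 20.45
eef_pos: [0.6709, -0.1658, 0.0178]
tool_rot: [0.001, 0.707, 0.707, 0.0]
wrist_force: [-0.6, -0.5, -0.7]
finger_gap: 0.408
```

```bash
python3 -m pendant '[{"hand":-0.45,"tx":0,"ty":0,"tz":2,"spin":0},{"hand":-0.45,"tx":0,"ty":0,"tz":2,"spin":0},{"hand":-0.45,"tx":0,"ty":0,"tz":2,"spin":0}]'
python3 -m pendant '[{"hand":-0.1,"tx":0,"ty":0,"tz":0,"spin":0},{"hand":0.2,"tx":0,"ty":0,"tz":0,"spin":0},{"hand":0.2,"tx":0,"ty":0,"tz":0,"spin":0},{"hand":0.2,"tx":0,"ty":0,"tz":-25,"spin":0},{"hand":0.2,"tx":0,"ty":0,"tz":-70,"spin":0},{"hand":0.2,"tx":0,"ty":0,"tz":-125,"spin":0},{"hand":0.2,"tx":0,"ty":0,"tz":-125,"spin":0}]'
python3 - <<'E'
from h import *
go(.456,.086,0,.13)
cv2.imwrite("pics/w15.png",vision.read_camera("wrist")["frame"])
E
```

```text
clock: 20.82
eef_pos: [0.6704, -0.1656, 0.0148]
tool_rot: [0.0, 0.707, 0.707, 0.0]
wrist_force: [-0.6, -0.2, -1.9]
finger_gap: 0.404
clock: 21.7
eef_pos: [0.6721, -0.1661, 0.1451]
tool_rot: [0.003, 0.707, 0.707, 0.002]
wrist_force: [-0.2, 0.0, 0.3]
finger_gap: 0.6
tcp [ 0.6721 -0.1661  0.1451] jaw yaw -0.0 tx,ty,tz [ 252.  -216.3   13.1]
spin -0.021433722125067334 q6 -0.2787168737631909
```

View pics/w15.png

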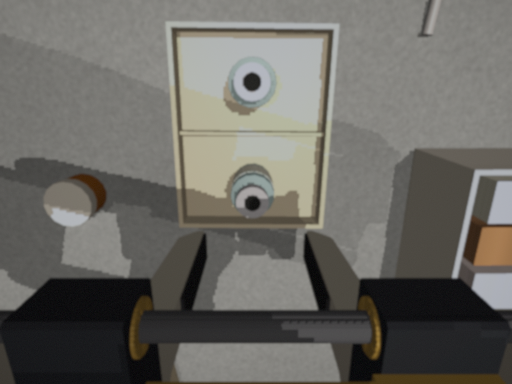

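The large vial stands in its bay at (252,195). Now the tape, with the jaw at about -20° so the fingers stay clear of the pot.

```bash
python3 -m pendant '[{"hand":0.9,"tx":45,"ty":-39,"tz":5,"spin":4},{"hand":0.9,"tx":90,"ty":-78,"tz":5,"spin":12},{"hand":0.9,"tx":135,"ty":-116,"tz":10,"spin":20},{"hand":0.9,"tx":180,"ty":-155,"tz":10,"spin":20},{"hand":0.9,"tx":225,"ty":-193,"tz":10,"spin":20},{"hand":0.9,"tx":252,"ty":-216,"tz":10,"spin":20},{"hand":0.9,"tx":252,"ty":-216,"tz":10,"spin":20},{"hand":0.9,"tx":252,"ty":-216,"tz":10,"spin":20},{"hand":0.9,"tx":252,"ty":-216,"tz":10,"spin":20}]' 20
python3 - <<'E'
from h import *
go(.456,.086,-20,.13)
cv2.imwrite("pics/w16.png",vision.read_camera("wrist")["frame"])
E
```

```text
clock: 22.88
eef_pos: [0.4548, 0.0858, 0.1291]
tool_rot: [-0.0, 0.82, 0.573, -0.0]
wrist_force: [0.5, -0.4, -0.6]
finger_gap: 0.951
tcp [0.4548 0.0858 0.1291] jaw yaw -20.1 tx,ty,tz [ 0.6  1.  -0.9]
spin -0.07819000247268093 q6 0.48184121693323667
```

View pics/w16.png

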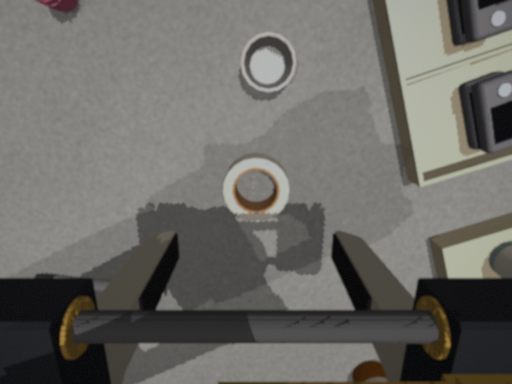

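The tape's top ring is centred at (256,188), with the pot at (269,63).

```bash
python3 - <<'E'
from h import *
p=wpt((256,187.5),.026);print(p);go(p[0],p[1],None,.006)
E
```

```text
[0.45654505 0.08957658 0.026     ]
tcp [0.4548 0.0859 0.1293] jaw yaw -20.1 tx,ty,tz [  4.1   0.4 123.3]
```

```bash
python3 -m pendant '[{"hand":0.9,"tx":3,"ty":1,"tz":45,"spin":0},{"hand":0.9,"tx":3,"ty":1,"tz":90,"spin":0},{"hand":0.9,"tx":3,"ty":1,"tz":117,"spin":0},{"hand":0.9,"tx":3,"ty":1,"tz":123,"spin":0},{"hand":0.9,"tx":3,"ty":1,"tz":123,"spin":0},{"hand":0.9,"tx":3,"ty":1,"tz":123,"spin":0}]' 20
python3 -m pendant '[{"hand":0.5,"tx":0,"ty":0,"tz":0,"spin":0},{"hand":0.1,"tx":0,"ty":0,"tz":0,"spin":0},{"hand":0.1,"tx":0,"ty":0,"tz":0,"spin":0},{"hand":0.1,"tx":0,"ty":0,"tz":0,"spin":0},{"hand":0.1,"tx":0,"ty":0,"tz":0,"spin":0},{"hand":0.1,"tx":0,"ty":0,"tz":0,"spin":0}]' 20
python3 -m pendant '[{"hand":0.1,"tx":0,"ty":0,"tz":-20,"spin":0},{"hand":0.1,"tx":0,"ty":0,"tz":-60,"spin":0},{"hand":0.1,"tx":0,"ty":0,"tz":-120,"spin":0},{"hand":0.1,"tx":0,"ty":0,"tz":-120,"spin":0}]'
python3 - <<'E'
from h import *
go(.529,.3403,9,.13)
cv2.imwrite("pics/w17.png",vision.read_camera("wrist")["frame"])
E
```

```text
clock: 23.72
eef_pos: [0.4573, 0.089, 0.008]
tool_rot: [0.0, 0.819, 0.573, 0.001]
wrist_force: [-0.6, 0.7, 1.0]
finger_gap: 0.951
clock: 24.48
eef_pos: [0.4565, 0.089, 0.0068]
tool_rot: [0.0, 0.819, 0.573, 0.0]
wrist_force: [-2.0, 0.8, 2.7]
finger_gap: 0.651
clock: 24.98
eef_pos: [0.4582, 0.0892, 0.131]
tool_rot: [0.002, 0.819, 0.573, 0.003]
wrist_force: [0.2, 0.1, -0.8]
finger_gap: 0.649
tcp [0.4582 0.0892 0.131 ] jaw yaw -20.0 tx,ty,tz [260.2 -19.5   1.7]
spin -29.022254576032537 q6 0.4870005197175655
```

View pics/w17.png

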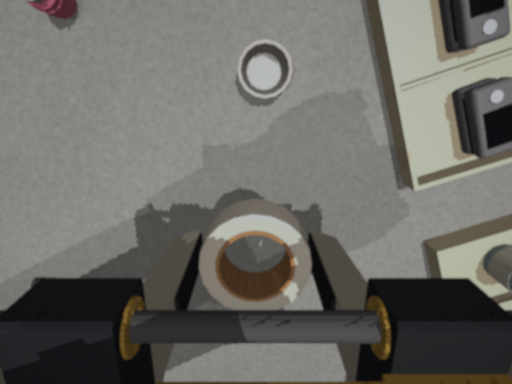

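The tape is held across its full diameter (60.4 mm).

```bash
python3 -m pendant '[{"hand":0.1,"tx":35,"ty":-3,"tz":0,"spin":-2},{"hand":0.1,"tx":90,"ty":-7,"tz":0,"spin":-8},{"hand":0.1,"tx":145,"ty":-11,"tz":0,"spin":-16},{"hand":0.1,"tx":200,"ty":-15,"tz":0,"spin":-24},{"hand":0.1,"tx":245,"ty":-18,"tz":0,"spin":-29},{"hand":0.1,"tx":260,"ty":-20,"tz":0,"spin":-29},{"hand":0.1,"tx":260,"ty":-20,"tz":0,"spin":-29},{"hand":0.1,"tx":260,"ty":-20,"tz":0,"spin":-29}]'
python3 - <<'E'
from h import *
go(.529,.3403,9,.011)
cv2.imwrite("pics/w18.png",vision.read_camera("wrist")["frame"])
E
```

```text
clock: 26.02
eef_pos: [0.5264, 0.3389, 0.1262]
tool_rot: [-0.0, 0.65, 0.76, -0.0]
wrist_force: [0.1, -0.2, -0.8]
finger_gap: 0.647
tcp [0.5264 0.3389 0.1262] jaw yaw 8.9 tx,ty,tz [  1.1   2.8 115.2]
spin -0.09952726381217758 q6 0.3760122251737615
```

View pics/w18.png

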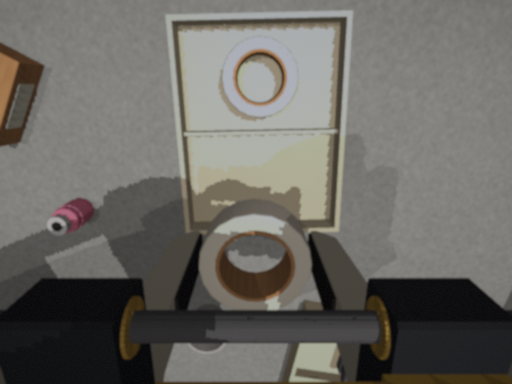

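The tape hovers by the bay. The tray's outer corners are at (167,15), (353,13), (338,232), (185,232). Checking the bay centre and the held roll's centre.

```bash
python3 - <<'E'
from h import *
W=np.array([wpt(uv,.025) for uv in [(167,15),(353,13),(338,232),(185,232)]]);y=W[0]+W[1]-W[2]-W[3];y/=np.linalg.norm(y);b=W.mean(0)-.0435*y;print(b,np.degrees(np.arctan2(y[1],y[0])))
z=toolT()[2,3]-.0068+.026
print("held tape",wpt((255,267),z)); go(b[0],b[1],None,.011)
E
```

```text
[0.5307009  0.34761366 0.025     ] 99.77149020006843
held tape [0.52680929 0.33753851 0.14610318]
tcp [0.5268 0.3396 0.127 ] jaw yaw 8.9 tx,ty,tz [  7.3   5.1 116. ]
```

```bash
python3 -m pendant '[{"hand":0.1,"tx":6,"ty":4,"tz":30,"spin":0},{"hand":0.1,"tx":6,"ty":4,"tz":65,"spin":0},{"hand":0.1,"tx":6,"ty":4,"tz":85,"spin":0},{"hand":0.1,"tx":6,"ty":4,"tz":85,"spin":0}]'
python3 - <<'E'
from h import *
cv2.imwrite("pics/w19.png",vision.read_camera("wrist")["frame"])
go(.53,.345,None,.0115)
E
```

```text
clock: 26.82
eef_pos: [0.5292, 0.3462, 0.0405]
tool_rot: [-0.0, 0.65, 0.76, -0.001]
wrist_force: [0.1, 0.1, -0.5]
finger_gap: 0.649
tcp [0.5298 0.3466 0.0421] jaw yaw 9.0 tx,ty,tz [-1.6 -0.1 30.6]
```

View pics/w19.png

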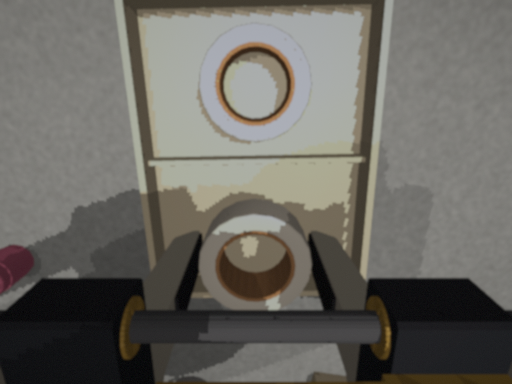

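The roll is laterally central in the bay. I'll check the divider (row 158) and near wall (row ~293) distances.

```bash
python3 - <<'E'
from h import *
T=toolT()
for uv,z in [((257,159),.020),((320,295),.025)]:
    p=wpt(uv,z);print(p.round(4),(T[:3,:3].T@(p-T[:3,3])*1000).round(1))
E
```

```text
[0.5234 0.3929 0.02  ] [46.8  0.9 22.1]
[0.5804 0.3089 0.025 ] [-45.1  44.1  17.1]
```

```bash
python3 -m pendant '[{"hand":0.1,"tx":0,"ty":0,"tz":18,"spin":0},{"hand":0.1,"tx":0,"ty":0,"tz":27,"spin":0},{"hand":0.1,"tx":0,"ty":0,"tz":30,"spin":0},{"hand":0.1,"tx":0,"ty":0,"tz":30,"spin":0},{"hand":0.1,"tx":0,"ty":0,"tz":30,"spin":0},{"hand":0.1,"tx":0,"ty":0,"tz":30,"spin":0}]'
```

```text
clock: 27.72
eef_pos: [0.5298, 0.3467, 0.0118]
tool_rot: [0.0, 0.65, 0.76, 0.0]
wrist_force: [-0.3, -0.3, -1.8]
finger_gap: 0.649
```

```bash
python3 -m pendant '[{"hand":0.4,"tx":0,"ty":0,"tz":1,"spin":0},{"hand":0.55,"tx":0,"ty":0,"tz":1,"spin":0},{"hand":0.55,"tx":0,"ty":0,"tz":1,"spin":0},{"hand":0.55,"tx":0,"ty":0,"tz":-25,"spin":0},{"hand":0.55,"tx":0,"ty":0,"tz":-70,"spin":0},{"hand":0.55,"tx":0,"ty":0,"tz":-125,"spin":0},{"hand":0.55,"tx":0,"ty":0,"tz":-125,"spin":0},{"hand":0.55,"tx":-150,"ty":-100,"tz":-160,"spin":0},{"hand":0.55,"tx":-150,"ty":-100,"tz":-160,"spin":0},{"hand":0.55,"tx":-150,"ty":-100,"tz":-160,"spin":0}]'
python3 - <<'E'
from h import *
print(sensors.get_state()["eef_pos"])
cv2.imwrite("pics/w20.png",vision.read_camera("wrist")["frame"])
t=vision.read_camera("top")["frame"];s=vision.read_camera("scene")["frame"]
cv2.imwrite("pics/t20.png",cv2.resize(t[120:275,90:430],None,fx=2.35,fy=2.35,interpolation=cv2.INTER_CUBIC))
cv2.imwrite("pics/s20.png",cv2.resize(s[140:290,100:490],None,fx=2,fy=2,interpolation=cv2.INTER_CUBIC))
E
```

```text
clock: 28.98
eef_pos: [0.4531, 0.1814, 0.171]
tool_rot: [-0.0, 0.649, 0.76, -0.0]
wrist_force: [0.7, 1.0, 1.8]
finger_gap: 0.775
[0.45314022 0.18135818 0.17101185]
```

View pics/t20.png

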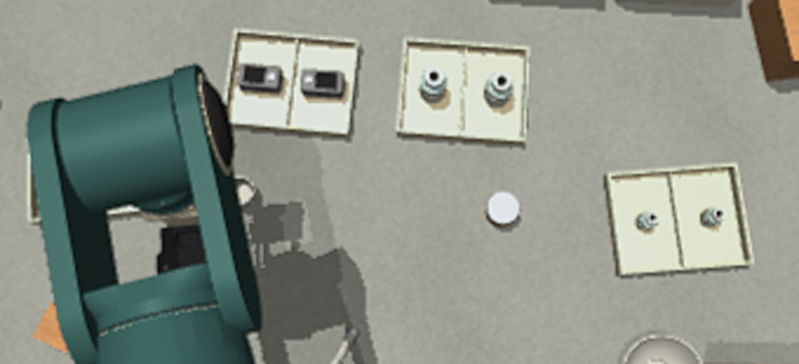

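View pics/s20.png

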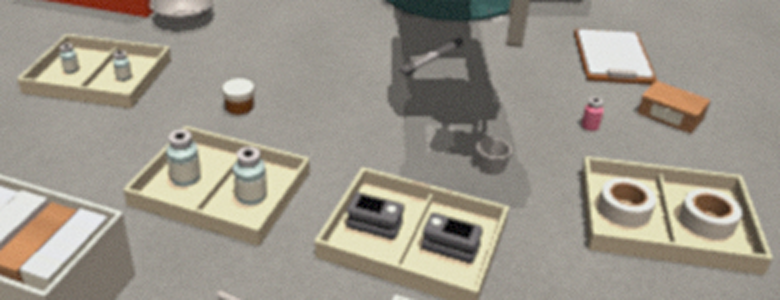

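View pics/w20.png

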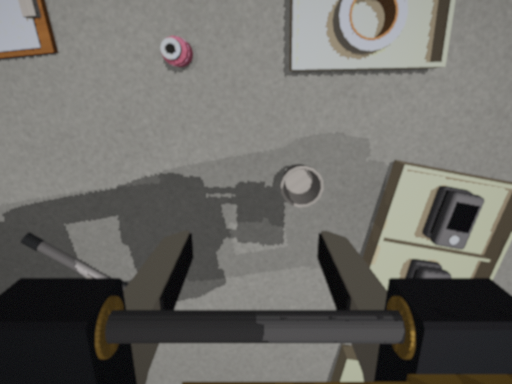

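The scene view shows all four supplies in their bays: small vial (68,57), large vial (182,157), oximeter (376,212) and tape (628,202). The jar (239,96) and pot (493,150) are where they stood, and the pink vial is untouched. The top view agrees for the three it can see; the arm hides the tape tray. Handing in.

```bash
python3 - <<'E'
from h import *
t=vision.read_camera("top")
U=lambda p:((p[0]+.5)/2.35-.5+90,(p[1]+.5)/2.35-.5+120)
s=vision.read_camera("scene");S=lambda p:(p[0]/2+99.75,p[1]/2+139.75)
print("large",onplane(t,U((500,81)),.068)[:2],"small",onplane(t,U((713,213)),.046)[:2],"oxi",onplane(t,U((321,81)),.034)[:2],"tape(scene)",onplane(s,S((628,196)),.03)[:2])
print(env.finish_job())
E
```

```text
large [ 0.6697724 -0.1674626] small [ 0.51067874 -0.46258517] oxi [0.66468364 0.08053053] tape(scene) [0.53754508 0.3436328 ]
the job is handed in; nothing more can be done
None
```

All four supplies are in the empty halves of their matching trays, and I handed the job in at about 29 s of the 96 s allowed. No verdict was reported.

- **Positions:** in the last images each supply measured about 9 mm or less from the centre of its empty half. The limits are 56 mm (tray x) and 32 mm (tray y).
- **How they sit:** both vials stand upright, the oximeter lies display up and the tape lies flat. The gripper was open and clear of everything.
- **Pot, jar and pink vial:** the pot and jar looked unmoved in the last scene picture (I did not measure their shift). The pink vial was not touched.

**Checks that disagreed or fell short:**
- The three cameras differed by about 5–8 mm on some object and tray positions. I used in-between values or the wrist view, which the grip clearances allowed.
- In the last top view the arm hid the tape's tray, so the tape was checked only in the scene and wrist views.
- One move command was refused for a missing value; nothing moved, and I sent it again.

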